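# Park the hot-air nozzles by size

## Task

Put the four loose steel hot-air nozzles away on the parking rail, one standing upright in the middle of each black pad, in order of hood size: the smallest on the pad next to the red clamp, each following one larger, the largest on the pad farthest from the red clamp. Do not knock any nozzle over, and leave them all standing free and still.

Things in the scene. Friction and masses are not known exactly. Their poses are not given: they have to be found in the camera images.
- nozzle_tiny_center (a point): the smallest of four loose upright steel hot-air nozzles, about 40 g, 70 mm tall: a square hood 26 x 26 mm, 30 mm high, with a round neck 20 mm in diameter on its middle, 30 to 70 mm above the underside, gold band at its foot. Grip the neck. Point: centre, 35 mm above the underside (5 mm above the hood). z up, x and y along the hood's sides.
- nozzle_small_center (a point): the second smallest of four loose upright steel hot-air nozzles, about 60 g, 70 mm tall: a square hood 36 x 36 mm, 30 mm high, with a round neck 20 mm in diameter on its middle, 30 to 70 mm above the underside, gold band at its foot. Grip the neck. Point: centre, 35 mm above the underside (5 mm above the hood). z up, x and y along the hood's sides.
- nozzle_medium_center (a point): the second largest of four loose upright steel hot-air nozzles, about 85 g, 70 mm tall: a square hood 47 x 47 mm, 30 mm high, with a round neck 20 mm in diameter on its middle, 30 to 70 mm above the underside, gold band at its foot. Grip the neck. Point: centre, 35 mm above the underside (5 mm above the hood). z up, x and y along the hood's sides.
- nozzle_large_center (a point): the largest of four loose upright steel hot-air nozzles, about 110 g, 70 mm tall: a square hood 58 x 58 mm, 30 mm high, with a round neck 20 mm in diameter on its middle, 30 to 70 mm above the underside, gold band at its foot. Grip the neck. Point: centre, 35 mm above the underside (5 mm above the hood). z up, x and y along the hood's sides.
- pad_a: one end of the row pad_a, b, c, d on the rail: fixed black pad 64 x 64 x 3 mm with white border and centre dot. Origin: centre of its underside, on the rail's top, 20 mm above the work surface (pad top at 23 mm). x across the rail, y along it towards pad_d. Pads are 70 to 95 mm apart and look alike; either end may have the red clamp.
- pad_b: next to pad_a of the row pad_a, b, c, d on the rail: fixed black pad 64 x 64 x 3 mm with white border and centre dot. Origin: centre of its underside, on the rail's top, 20 mm above the work surface (pad top at 23 mm). x across the rail, y along it towards pad_d. Pads are 70 to 95 mm apart and look alike; either end may have the red clamp.
- pad_c: next to pad_d of the row pad_a, b, c, d on the rail: fixed black pad 64 x 64 x 3 mm with white border and centre dot. Origin: centre of its underside, on the rail's top, 20 mm above the work surface (pad top at 23 mm). x across the rail, y along it towards pad_d. Pads are 70 to 95 mm apart and look alike; either end may have the red clamp.
- pad_d: the other end of the row pad_a, b, c, d on the rail: fixed black pad 64 x 64 x 3 mm with white border and centre dot. Origin: centre of its underside, on the rail's top, 20 mm above the work surface (pad top at 23 mm). x across the rail, y along it towards pad_d. Pads are 70 to 95 mm apart and look alike; either end may have the red clamp.
- red_clamp: fixed red end clamp on one end of the rail, beside pad_a or pad_d (a like black clamp is at the other end): a bar 78 x 26 x 10 mm across the rail with a round knob 24 mm in diameter, 26 mm high in all. Origin: centre of its underside on the rail's top, 69 to 82 mm from the nearest pad's centre.
Things that resemble listed ones, but are neither listed nor needed, are in the scene too. What is shaped like the part that bears nozzle_tiny_center but green or turquoise is not meant.

How it is judged:
At the end, for the whole second after the job is handed in: In size order, smallest nozzle on the pad nearest the red clamp, largest on the farthest; each centre within 12 mm horizontally of its pad's centre and 52 to 64 mm above the work surface, tilted under 0.12 rad, at rest (under 0.02 m/s) (((horizontal distance between red_clamp and pad_a below 0.15 m and horizontal distance between nozzle_tiny_center and pad_a below 0.012 m and height (world z) of nozzle_tiny_center between 0.052 and 0.064 m and angle between each of nozzle_tiny_center, nozzle_small_center, nozzle_medium_center, nozzle_large_center's own z axis and vertical below 0.12 rad and horizontal distance between nozzle_small_center and pad_b below 0.012 m and height (world z) of nozzle_small_center between 0.052 and 0.064 m and horizontal distance between nozzle_medium_center and pad_c below 0.012 m and height (world z) of nozzle_medium_center between 0.052 and 0.064 m and horizontal distance between nozzle_large_center and pad_d below 0.012 m and height (world z) of nozzle_large_center between 0.052 and 0.064 m) or (not (horizontal distance between red_clamp and pad_a below 0.15 m) and horizontal distance between nozzle_tiny_center and pad_d below 0.012 m and height (world z) of nozzle_tiny_center between 0.052 and 0.064 m and angle between each of nozzle_tiny_center, nozzle_small_center, nozzle_medium_center, nozzle_large_center's own z axis and vertical below 0.12 rad and horizontal distance between nozzle_small_center and pad_c below 0.012 m and height (world z) of nozzle_small_center between 0.052 and 0.064 m and horizontal distance between nozzle_medium_center and pad_b below 0.012 m and height (world z) of nozzle_medium_center between 0.052 and 0.064 m and horizontal distance between nozzle_large_center and pad_a below 0.012 m and height (world z) of nozzle_large_center between 0.052 and 0.064 m)) and linear speed of each of nozzle_tiny, nozzle_small, nozzle_medium, nozzle_large below 0.02 m/s); the robot touches nothing.
It fails at once if a nozzle is knocked over (tilted more than 0.6 rad) (angle between any of nozzle_tiny_center, nozzle_small_center, nozzle_medium_center, nozzle_large_center's own z axis and vertical above 0.6 rad).
It also fails if it takes over 96 s, if anything falls off the work surface, if the arm or the gripper's body presses on something with over 40 N, if the wrist force passes 120 N, or if a joint passes its speed limit or range.

## Robot

A 6-joint arm with a two-finger parallel gripper is mounted at the origin on the work surface. World frame = base frame: x ahead of the robot, y to its left, z up, the work surface at z = 0. Lengths are in m, angles in rad, forces in N, time in s.
With the tool pointing down it reaches from about 0.25 to 0.775 m from the base axis. Payload 4 kg.
Tool frame: the origin (TCP) lies at the very end of the fingers, on their centre line; the grasp point (between the pads) lies 19 mm behind it (robot.hold_point_z is the distance from the TCP to the grasp point, in m); z points along the fingers, y is the line along which they close (so a half turn about z gives the same grasp; the last joint's range is limited). The gripper opens to 94 mm and grips with 3 to 60 N. Pads are 16 mm wide; open, the fingers measure 119 mm over their backs; the gripper's body (75 mm by 177 mm) begins 78 mm behind the grasp point.
Start: joints at [1.044, 0.087, 1.371, -0, 1.684, -0.103], TCP at [0.226, 0.501, 0.206] pointing down, gripper open.
Joint ranges: [-3.1, 3.1], [-0.76, 2.03], [0.27, 2.55], [-1.08, 4.22], [0.17, 2.65], [-2.57, 2.57]. Speed limits (rad/s): [2.79, 2.79, 3.14, 3.14, 3.14, 3.14].

## Interface

Orientations are given as [roll, pitch, yaw] about the fixed x, y, z axes, in that order (R = Rz(yaw) Ry(pitch) Rx(roll)).
In Python, from bench import robot gives the robot as it stands.
- The arm moves only by the tool carry_out, never from a script. Its argument "steps" is a list of rows, each a list of 3 entries, a list of its own where there are three numbers: the shift along the tool's x, y, z in m, then the turn about the tool's z in units of 10 degrees (1.0 is 10 degrees), then the closure, from -1 (fully open) to 1 (shut). In form: [[[tx, ty, tz], roll, jaw], ...]. A call has 1 to 10 rows; each row is the pose to reach, as a shift and turn from the pose commanded when the call began, along the tool's axes at that moment; what a row does not reach only later rows make up. A row lasts 1/8 s, in which the tool goes at most 62.5 mm and 10.7 degrees, less where a joint would pass 70% of its speed; a pose out of reach is approached as far as the arm can. A call with a gripper value outside its range is refused whole. The fingers move at their own pace and stop on an object; the grip force is fixed at half the most. Time passes only in rows, so rows that repeat a pose let the fingers close. It gives the time, the measured TCP pose, the force, the opening and the grip force at its end, in the units of the state.
- robot.get_obs(): the state, without advancing time (a new reading comes with each control period).
- robot.snapshot(name): name is "scene" or "top"; returns a dict with "image" (384x512x3 uint8, red, green, blue), "z_map" (384x512 float32, m along the optical axis (not along the pixel's ray), 0 where there is no reading), "mtx" (3x3 intrinsics, pixels), "R" (3x3) and "t" (3): a world point X has camera coordinates R X + t. Camera axes: x right, y down, z forward; pixel columns grow to the right and rows downward; lengths in m; the calibration is good to about 2 mm. A picture is of the moment at which its call begins.
- robot.close_job(): hands the job in; it is judged then, once.
The state is a dict: "time": time; "joint_positions": joint angles; "qvel": joint speeds; "joint_torque": joint torques, N m; "tool_pos": TCP position; "ee_rot": TCP orientation; "wrist_force": force on the tool from outside, world axes, zero at the start; "wrist_torque": the same for the moment, N m; "width": finger opening in m; "finger_force": force on a finger pad.
Only numpy, scipy, OpenCV 4.12 (cv2) and the standard library are available. Lean on these libraries where they do the work, as an engineer would, in place of code of your own. Each camera call takes 0.05 s, during which the arm holds its last target. There are 200 camera calls.

## Working session

There is one attempt and no reset: what is moved stays moved. The work goes in short steps, Python scripts to look and compute and a tool call to move; the robot and the scene stay as the last step left them, time stands still between calls to the robot, and variables do not carry over. Pictures are saved under pics/ and viewed, at most 14 in all, crops included, and the job is handed in when it is done.

Besides the shell and the picture viewer there is one more tool, called after ">>>" by a JSON object that holds its "api" and its "payload", one argument or row to a line. carry_out: Moves the arm, as the interface text tells. Its arguments: {"type":"object","properties":{"steps":{"type":"array","items":{"type":"array"}}},"required":["steps"]}

```bash
mkdir -p pics; python3 - <<'E'
from bench import robot
import cv2,numpy as np
for n in("scene","top"):
    s=robot.snapshot(n); cv2.imwrite(f"pics/{n}0.png",cv2.resize(s["image"][:,:,::-1],(800,600),interpolation=cv2.INTER_CUBIC)); np.savez(f"{n}0.npz",**s)
    print(n,s["mtx"].tolist(),s["R"].round(3).tolist(),s["t"])
o=robot.get_obs();print(o)
E
```

```text
scene [[448.2333811667275, 0.0, 253.4096779940282], [0.0, 448.2333811667275, 187.1925120899244], [0.0, 0.0, 1.0]] [[0.626, 0.78, 0.01], [0.64, -0.505, -0.579], [-0.447, 0.369, -0.815]] [-0.29929831 -0.30053042  1.33698958]
top [[357.9463878480393, 0.0, 253.2743324481964], [0.0, 357.9463878480393, 182.84155609039595], [0.0, 0.0, 1.0]] [[-0.024, -1.0, 0.012], [-0.989, 0.022, -0.144], [0.144, -0.015, -0.989]] [-0.00810554  0.52597285  0.75222299]
{'time': 0.1, 'joint_positions': array([ 1.04390354e+00,  8.78908657e-02,  1.37203714e+00, -8.44512309e-06,
        1.68357555e+00, -1.03109103e-01]), 'qvel': array([ 0.0006842 ,  0.00084258, -0.00493085,  0.00058089,  0.00033789,
        0.00039134]), 'joint_torque': array([ 1.56080401e-03, -3.41254950e+01, -3.03301513e+01,  7.19031016e-02,
        3.04356928e-02, -1.17182499e-04]), 'tool_pos': array([0.22594443, 0.50093963, 0.20444933]), 'ee_rot': array([-3.13969103e+00, -1.88334003e-04,  2.71780785e+00]), 'wrist_force': array([-0.86960288,  0.8069998 , -0.57835839]), 'wrist_torque': array([-0.02607756,  0.01080517, -0.05771735]), 'finger_force': 0.0, 'width': 0.0940195881259587}
```

View pics/scene0.png

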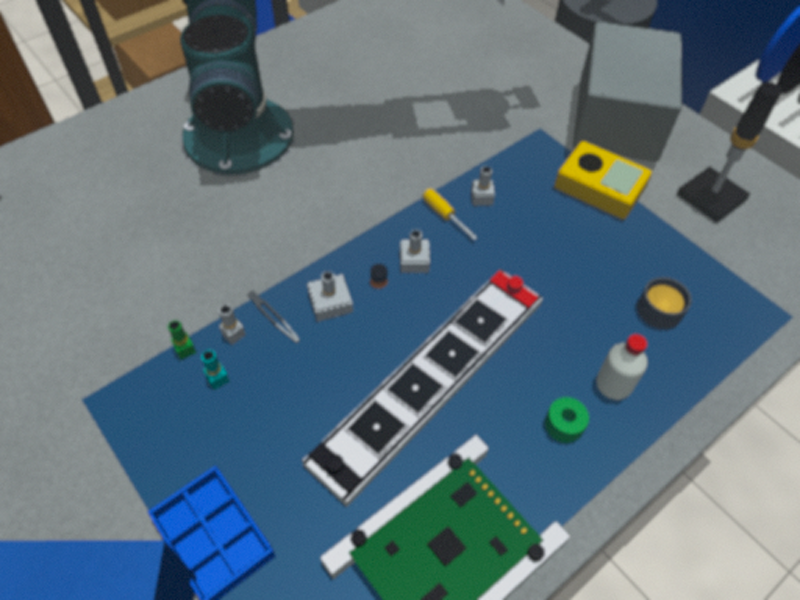

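View pics/top0.png

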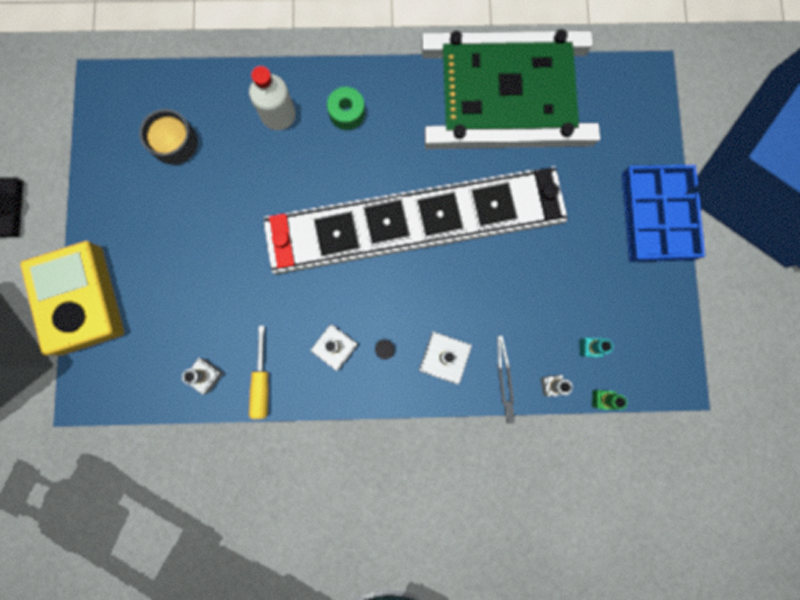

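The scene view shows the four steel nozzles at (484,185), (415,250), (329,293) and (230,322). The green and turquoise ones at (180,338) and (213,367) are decoys. The red clamp is at the far end of the rail (515,288). In the top view the nozzles are at (200,376), (335,347), (447,357) and (558,386), the pad dots at (337,233), (386,221), (440,213) and (494,204), and the red clamp at (281,241).

```bash
cat > h.py <<'E'
import numpy as np,cv2
def cloud(s):
    h,w=s["z_map"].shape; u,v=np.meshgrid(np.arange(w),np.arange(h)); K=s["mtx"];z=s["z_map"]
    c=np.stack([(u-K[0,2])/K[0,0]*z,(v-K[1,2])/K[1,1]*z,z],-1)
    P=(c-s["t"])@s["R"]; P[z<=0]=np.nan; return P
def ray(s,uv,h):
    d=np.linalg.inv(s["mtx"])@np.array([uv[0],uv[1],1.]); R=s["R"]; o=-R.T@s["t"]; d=R.T@d
    return o+d*(h-o[2])/d[2]
E
python3 - <<'E'
import numpy as np,cv2
from h import *
for n in("top","scene"):
    s=dict(np.load(n+"0.npz")); P=cloud(s); im=s["image"]; hsv=cv2.cvtColor(im,cv2.COLOR_RGB2HSV)
    print(n)
    ok=(P[...,0]>.2)&(P[...,0]<.8)&(abs(P[...,1])<.5)
    for nm,lo,hi,mn in(("neck",.064,.076,4),("hood",.024,.036,30)):
        m=(ok&(P[...,2]>lo)&(P[...,2]<hi)).astype(np.uint8)
        k,l,st,c=cv2.connectedComponentsWithStats(m)
        for i in range(1,k):
            if mn<=st[i,4]<1500:
                q=P[l==i]; r=cv2.minAreaRect(q[:,:2].astype(np.float32)*1000)
                print(nm,c[i].round(1),st[i,4],"xyz",q.mean(0).round(4),"rect",np.round(r[0],1),np.round(r[1],1),round(r[2]),"sat",hsv[l==i][:,1].mean().round())
    # pads: dark blobs, low sat
    m=((hsv[...,2]<70)&ok&(P[...,2]>.012)&(P[...,2]<.034)).astype(np.uint8)
    k,l,st,c=cv2.connectedComponentsWithStats(m)
    for i in range(1,k):
        if st[i,4]>150:
            ct=cv2.findContours((l==i).astype(np.uint8),0,2)[0][0]; r=cv2.minAreaRect(ct)
            print("pad",np.round(r[0],1),np.round(r[1],1),round(r[2]),ray(s,r[0],.023).round(4))
E
```

```text
top
neck [174.4  67.3] 75 xyz [0.7834 0.1486 0.0704] rect [786.3 151.3] [18.7 50.7] 10 sat 13.0
neck [461.7 116. ] 115 xyz [ 0.6591 -0.4804  0.07  ] rect [ 670. -480.] [39.3 79.8] 90 sat 179.0
neck [ 11.2 230.1] 129 xyz [0.4338 0.4817 0.07  ] rect [434.7 482.8] [33.4 73.7] 90 sat 18.0
neck [211.3 220.7] 72 xyz [0.4433 0.0694 0.0711] rect [443.2  69.5] [18. 19.] 43 sat 8.0
neck [387.  220.8] 75 xyz [ 0.4344 -0.2977  0.0711] rect [ 434.2 -298.1] [18.1 19.3] 66 sat 132.0
neck [287. 228.] 69 xyz [ 0.4244 -0.0876  0.0712] rect [424.4 -87.8] [17.  16.5] 89 sat 10.0
neck [121.5 240.3] 80 xyz [0.4074 0.2542 0.0711] rect [407.2 254.9] [18.7 18.2] 5 sat 16.0
neck [360.8 246.9] 75 xyz [ 0.3821 -0.239   0.0709] rect [ 381.8 -239.5] [17.8 16.4] 88 sat 19.0
neck [395.9 256.4] 83 xyz [ 0.361  -0.3104  0.0707] rect [ 360.4 -311.1] [18.5 18.7] 62 sat 121.0
hood [221.3  72.6] 178 xyz [0.7868 0.0478 0.0332] rect [787.3  47.4] [53.2 24.7] 89 sat 154.0
hood [178.5  75.7] 49 xyz [0.7825 0.1474 0.03  ] rect [784.9 149.2] [15.7 48.7] 15 sat 13.0
hood [105.1  84.2] 311 xyz [0.7641 0.3157 0.0323] rect [763.3 
[... 3975 characters left out ...]
.3027  0.0286] rect [ 433.9 -300.7] [25.7 25.8] 87 sat 212.0
hood [358.9 261.9] 204 xyz [0.7886 0.045  0.0324] rect [786.6  45.8] [25.8 54.1] 0 sat 211.0
hood [214.6 299.9] 357 xyz [ 0.662  -0.2503  0.0294] rect [ 659.3 -249.4] [77.8 26.4] 9 sat 36.0
hood [135.  340.8] 1034 xyz [ 0.6312 -0.4202  0.028 ] rect [ 629.4 -426.3] [109.8 141.3] 90 sat 231.0
pad [420.5 200.4] [28.8 12.3] 29 [0.7662 0.2858 0.023 ]
pad [307.2 204.7] [20.7 19.8] 42 [0.6056 0.0626 0.023 ]
pad [288.9 225.9] [23.  19.4] 36 [ 0.6224 -0.0104  0.023 ]
pad [265.3 247.7] [22.3 22.5] 42 [ 0.632  -0.0893  0.023 ]
pad [240.6 272.7] [23.1 23.7] 43 [ 0.6453 -0.1694  0.023 ]
pad [214.2 299.2] [35.1 11.4] 43 [ 0.6583 -0.2489  0.023 ]
```

The hood sizes measured are 36 at (0.408, 0.2535), 47 at (0.443, 0.068), 58 at (0.4246, -0.089) and 26 with low saturation (steel) at (0.382, -0.2405). The other 26 mm ones have saturation above 120, so they are the green and turquoise decoys. A crop will confirm this while I move above the small nozzle.

```bash
python3 - <<'E'
import numpy as np,cv2
from h import *
s=dict(np.load("top0.npz"));im=s["image"]
cv2.imwrite("pics/crop.png",cv2.resize(im[205:275,100:420,::-1],(800,175),interpolation=cv2.INTER_CUBIC))
for n in("top","scene"):
    s=dict(np.load(n+"0.npz"));g=cv2.cvtColor(s["image"],cv2.COLOR_RGB2GRAY)
    for p in [(.6065,.0635),(.6235,-.0095),(.633,-.0882),(.6462,-.1688)]:
        c=s["R"]@np.array([*p,.023])+s["t"]; c=s["mtx"]@c/c[2]; u,v=np.round(c[:2]).astype(int)
        w=g[v-6:v+7,u-6:u+7].astype(float); w=np.clip(w-w.min()-60,0,None); yy,xx=np.mgrid[v-6:v+7,u-6:u+7]
        print(n,ray(s,((w*xx).sum()/w.sum(),(w*yy).sum()/w.sum()),.023).round(4))
E
```

```text
top [0.6075 0.0649 0.023 ]
top [ 0.6242 -0.0086  0.023 ]
top [ 0.6341 -0.0873  0.023 ]
top [ 0.6473 -0.1679  0.023 ]
scene [0.6053 0.0628 0.023 ]
scene [ 0.6221 -0.0102  0.023 ]
scene [ 0.632  -0.0889  0.023 ]
scene [ 0.6452 -0.1696  0.023 ]
```

View pics/crop.png

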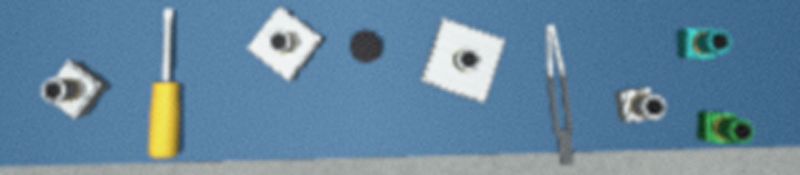

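>>> {"api": "carry_out", "payload": {
  "steps": [
    [[-0.05, -0.03, 0.02], 1, -0.3],
    [[-0.1, -0.06, 0.03], 2, -0.3],
    [[-0.15, -0.09, 0.04], 3, -0.3],
    [[-0.2, -0.11, 0.05], 4, -0.3],
    [[-0.24, -0.14, 0.06], 5, -0.3],
    [[-0.268, -0.151, 0.08], 6, -0.3],
    [[-0.268, -0.151, 0.08], 6.57, -0.3],
    [[-0.268, -0.151, 0.08], 6.57, -0.3],
    [[-0.268, -0.151, 0.08], 6.57, -0.3]
  ]
}}

```text
time: 1.23
tool_pos: [0.4082, 0.2538, 0.1255]
ee_rot: [3.142, -0.0, 1.573]
wrist_force: [-0.3, 0.1, 0.9]
width: 0.0611
finger_force: 0.0
```

The crop shows steel small (65,90), medium (285,42), large (465,60) and tiny (645,105). The coloured decoys at (705,42) and (725,128) are excluded. The tool is now centred over the small nozzle, so I descend and grip.

>>> {"api": "carry_out", "payload": {
  "steps": [
    [[0, 0, 0.04], 0, -0.3],
    [[0, 0, 0.075], 0, -0.3],
    [[0, 0, 0.088], 0, -0.3],
    [[0, 0, 0.088], 0, -0.3],
    [[0, 0, 0.088], 0, 1],
    [[0, 0, 0.088], 0, 1],
    [[0, 0, 0.088], 0, 1],
    [[0, 0, 0.088], 0, 1],
    [[0, 0, 0.088], 0, 1],
    [[0, 0, 0.088], 0, 1]
  ]
}}

```text
time: 2.48
tool_pos: [0.4085, 0.2536, 0.0377]
ee_rot: [3.141, -0.0, 1.571]
wrist_force: [-0.4, -0.8, 2.7]
width: 0.0194
finger_force: 30.0
```

>>> {"api": "carry_out", "payload": {
  "steps": [
    [[0, 0, -0.03], 0, 1],
    [[0, 0, -0.075], 0, 1],
    [[0, 0, -0.117], 0, 1],
    [[-0.04, 0.03, -0.117], 0, 1],
    [[-0.09, 0.07, -0.117], 0, 1],
    [[-0.14, 0.11, -0.117], 0, 1],
    [[-0.19, 0.15, -0.117], 0, 1],
    [[-0.24, 0.19, -0.117], 0, 1],
    [[-0.263, 0.215, -0.117], 0, 1],
    [[-0.263, 0.215, -0.117], 0, 1]
  ]
}}

```text
time: 3.72
tool_pos: [0.6244, -0.012, 0.1528]
ee_rot: [-3.14, 0.0, 1.567]
wrist_force: [-0.6, 1.0, -0.5]
width: 0.0194
finger_force: 30.0
```

>>> {"api": "carry_out", "payload": {
  "steps": [
    [[0, 0, 0], 0, 1],
    [[0, 0, 0], 0, 1]
  ]
}}

```text
time: 3.98
tool_pos: [0.6228, -0.0082, 0.1547]
ee_rot: [-3.141, -0.0, 1.573]
wrist_force: [-0.1, -0.2, -0.2]
width: 0.0194
finger_force: 30.0
```

>>> {"api": "carry_out", "payload": {
  "steps": [
    [[0, 0, 0.04], 0, 1],
    [[0, 0, 0.075], 0, 1],
    [[0, 0, 0.088], 0, 1],
    [[0, 0, 0.0935], 0, 1],
    [[0, 0, 0.0935], 0, 1],
    [[0, 0, 0.0935], 0, 1]
  ]
}}

```text
time: 4.72
tool_pos: [0.6246, -0.0095, 0.0628]
ee_rot: [3.138, 0.0, 1.571]
wrist_force: [-0.8, 0.3, -0.3]
width: 0.0194
finger_force: 30.0
```

>>> {"api": "carry_out", "payload": {
  "steps": [
    [[0, 0, 0.0005], 0, 1],
    [[0, 0, 0.0005], 0, 1],
    [[0, 0, 0.0005], 0, 1]
  ]
}}

```text
time: 5.1
tool_pos: [0.6236, -0.0094, 0.0608]
ee_rot: [3.141, -0.0, 1.571]
wrist_force: [-0.1, 0.7, -0.2]
width: 0.0197
finger_force: 30.0
```

>>> {"api": "carry_out", "payload": {
  "steps": [
    [[0, 0, 0], 0, -0.3],
    [[0, 0, 0], 0, -0.3],
    [[0, 0, 0], 0, -0.3],
    [[0, 0, -0.02], 0, -0.3],
    [[0, 0, -0.06], 0, -0.3],
    [[0, 0, -0.095], 0, -0.3],
    [[0.02, -0.05, -0.095], 0, -0.3],
    [[0.04, -0.1, -0.095], 0, -0.3],
    [[0.06, -0.15, -0.095], 0, -0.3],
    [[0.0775, -0.1805, -0.095], 0, -0.3]
  ]
}}

```text
time: 6.35
tool_pos: [0.4414, 0.0687, 0.1574]
ee_rot: [3.139, -0.0, 1.571]
wrist_force: [0.8, 1.1, -1.0]
width: 0.061
finger_force: 0.0
```

>>> {"api": "carry_out", "payload": {
  "steps": [
    [[0, 0, 0], 0, -0.3],
    [[0, 0, 0], 0, -0.3],
    [[0, 0, 0], 0, -0.3]
  ]
}}

```text
time: 6.72
tool_pos: [0.444, 0.0675, 0.1558]
ee_rot: [3.141, 0.0, 1.57]
wrist_force: [-0.2, 0.8, 0.5]
width: 0.0611
finger_force: 0.0
```

```bash
python3 - <<'E'
from bench import robot
import cv2
cv2.imwrite("pics/s1.png",cv2.resize(robot.snapshot("scene")["image"][:,:,::-1],(800,600)))
E
```

```text
(no output)
```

View pics/s1.png

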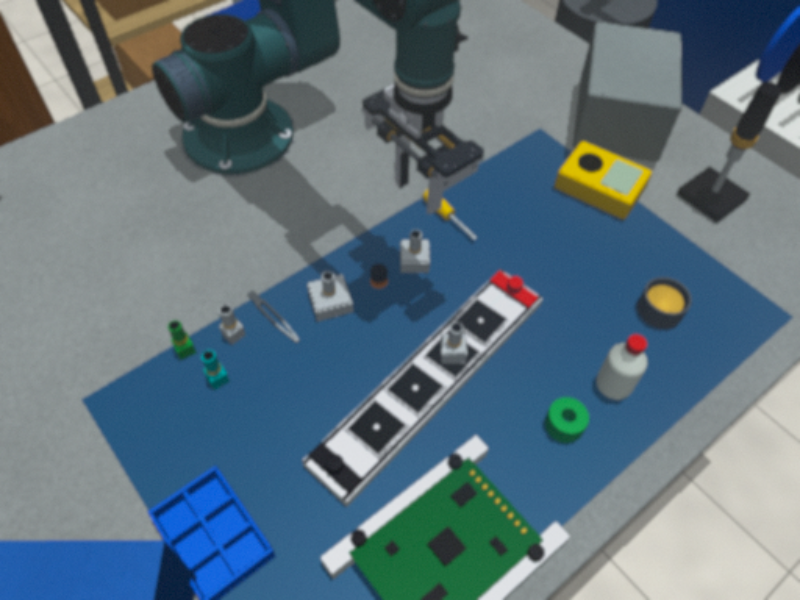

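The small nozzle stands upright on the second pad (453,345), and the gripper is above the medium one (415,250). I grip that next.

>>> {"api": "carry_out", "payload": {
  "steps": [
    [[0, 0, 0.04], 0, -0.3],
    [[0, 0, 0.08], 0, -0.3],
    [[0, 0, 0.11], 0, -0.3],
    [[0, 0, 0.118], 0, -0.3],
    [[0, 0, 0.118], 0, -0.3],
    [[0, 0, 0.118], 0, 1],
    [[0, 0, 0.118], 0, 1],
    [[0, 0, 0.118], 0, 1],
    [[0, 0, 0.118], 0, 1],
    [[0, 0, 0.118], 0, 1]
  ]
}}

```text
time: 8.02
tool_pos: [0.443, 0.0681, 0.0377]
ee_rot: [3.141, -0.0, 1.571]
wrist_force: [-1.9, 0.3, 0.9]
width: 0.0197
finger_force: 30.0
```

>>> {"api": "carry_out", "payload": {
  "steps": [
    [[0, 0, -0.03], 0, 1],
    [[0, 0, -0.075], 0, 1],
    [[0, 0, -0.117], 0, 1],
    [[-0.03, 0.04, -0.117], 0, 1],
    [[-0.065, 0.08, -0.117], 0, 1],
    [[-0.1, 0.12, -0.117], 0, 1],
    [[-0.135, 0.16, -0.117], 0, 1],
    [[-0.156, 0.189, -0.117], 0, 1],
    [[-0.156, 0.189, -0.117], 0, 1],
    [[-0.156, 0.189, -0.117], 0, 1]
  ]
}}

```text
time: 9.28
tool_pos: [0.6313, -0.0875, 0.1537]
ee_rot: [-3.14, -0.001, 1.571]
wrist_force: [-0.5, 0.5, -1.3]
width: 0.0195
finger_force: 30.0
```

>>> {"api": "carry_out", "payload": {
  "steps": [
    [[0, 0, 0.04], 0, 1],
    [[0, 0, 0.07], 0, 1],
    [[0, 0, 0.085], 0, 1],
    [[0, 0, 0.09], 0, 1],
    [[0, 0, 0.09], 0, 1],
    [[0, 0, 0.09], 0, 1],
    [[0, 0, 0.09], 0, 1]
  ]
}}

```text
time: 10.15
tool_pos: [0.6327, -0.0881, 0.0658]
ee_rot: [3.139, 0.0, 1.571]
wrist_force: [-0.8, 0.8, -1.3]
width: 0.0191
finger_force: 30.0
```

>>> {"api": "carry_out", "payload": {
  "steps": [
    [[0, 0, 0.004], 0, 1],
    [[0, 0, 0.004], 0, 1],
    [[0, 0, 0.004], 0, 1],
    [[0, 0, 0.004], 0, 1]
  ]
}}

```text
time: 10.65
tool_pos: [0.6321, -0.088, 0.0606]
ee_rot: [3.141, 0.0, 1.571]
wrist_force: [0.5, -0.4, 0.0]
width: 0.0192
finger_force: 30.0
```

>>> {"api": "carry_out", "payload": {
  "steps": [
    [[0, 0, 0], 0, -0.3],
    [[0, 0, 0], 0, -0.3],
    [[0, 0, 0], 0, -0.3],
    [[0, 0, -0.02], 0, -0.3],
    [[0, 0, -0.06], 0, -0.3],
    [[0, 0, -0.095], 0, -0.3],
    [[0, -0.05, -0.095], 0, -0.3],
    [[0, -0.1, -0.095], 0, -0.3],
    [[0, -0.15, -0.095], 0, -0.3],
    [[-0.001, -0.208, -0.095], 0, -0.3]
  ]
}}

```text
time: 11.9
tool_pos: [0.4231, -0.0891, 0.1573]
ee_rot: [3.139, 0.001, 1.572]
wrist_force: [-0.2, -0.4, -0.0]
width: 0.0612
finger_force: 0.0
```

>>> {"api": "carry_out", "payload": {
  "steps": [
    [[0, 0, 0], 0, -0.3],
    [[0, 0, 0.03], 0, -0.3],
    [[0, 0, 0.06], 0, -0.3],
    [[0, 0, 0.06], 0, -0.3],
    [[0, 0, 0.06], 0, -0.3]
  ]
}}

```text
time: 12.52
tool_pos: [0.4256, -0.0894, 0.0973]
ee_rot: [3.139, 0.001, 1.571]
wrist_force: [-0.2, 0.9, 0.4]
width: 0.0607
finger_force: 0.0
```

>>> {"api": "carry_out", "payload": {
  "steps": [
    [[0, 0, 0.03], 0, -0.3],
    [[0, 0, 0.05], 0, -0.3],
    [[0, 0, 0.058], 0, -0.3],
    [[0, 0, 0.058], 0, -0.3],
    [[0, 0, 0.058], 0, 1],
    [[0, 0, 0.058], 0, 1],
    [[0, 0, 0.058], 0, 1],
    [[0, 0, 0.058], 0, 1],
    [[0, 0, 0.058], 0, 1]
  ]
}}

```text
time: 13.65
tool_pos: [0.424, -0.089, 0.0375]
ee_rot: [3.141, -0.0, 1.571]
wrist_force: [0.0, 0.8, 0.8]
width: 0.0196
finger_force: 30.0
```

>>> {"api": "carry_out", "payload": {
  "steps": [
    [[0, 0, -0.03], 0, 1],
    [[0, 0, -0.075], 0, 1],
    [[0, 0, -0.117], 0, 1],
    [[-0.015, 0.04, -0.117], 0, 1],
    [[-0.03, 0.09, -0.117], 0, 1],
    [[-0.05, 0.135, -0.117], 0, 1],
    [[-0.065, 0.18, -0.117], 0, 1],
    [[-0.08, 0.221, -0.117], 0, 1],
    [[-0.08, 0.221, -0.117], 0, 1],
    [[-0.08, 0.221, -0.117], 0, 1]
  ]
}}

```text
time: 14.9
tool_pos: [0.6443, -0.1686, 0.1536]
ee_rot: [-3.14, -0.001, 1.571]
wrist_force: [-0.9, -0.4, -0.6]
width: 0.0196
finger_force: 30.0
```

>>> {"api": "carry_out", "payload": {
  "steps": [
    [[0, 0, 0.04], 0, 1],
    [[0, 0, 0.07], 0, 1],
    [[0, 0, 0.085], 0, 1],
    [[0, 0, 0.09], 0, 1],
    [[0, 0, 0.09], 0, 1],
    [[0, 0, 0.09], 0, 1],
    [[0, 0, 0.09], 0, 1],
    [[0, 0, 0.09], 0, 1]
  ]
}}

```text
time: 15.9
tool_pos: [0.6453, -0.169, 0.065]
ee_rot: [3.141, 0.0, 1.571]
wrist_force: [-0.6, 0.9, -1.3]
width: 0.0197
finger_force: 30.0
```

>>> {"api": "carry_out", "payload": {
  "steps": [
    [[0, 0, 0.004], 0, 1],
    [[0, 0, 0.004], 0, 1],
    [[0, 0, 0.004], 0, 1],
    [[0, 0, 0.004], 0, 1]
  ]
}}

```text
time: 16.4
tool_pos: [0.6449, -0.1689, 0.0603]
ee_rot: [-3.141, -0.0, 1.571]
wrist_force: [0.8, 0.2, -0.7]
width: 0.0193
finger_force: 30.0
```

>>> {"api": "carry_out", "payload": {
  "steps": [
    [[0, 0, 0], 0, -0.3],
    [[0, 0, 0], 0, -0.3],
    [[0, 0, 0], 0, -0.3],
    [[0, 0, -0.02], 0, -0.3],
    [[0, 0, -0.06], 0, -0.3],
    [[0, 0, -0.095], 0, -0.3],
    [[-0.015, -0.05, -0.095], 0, -0.3],
    [[-0.03, -0.1, -0.095], 0, -0.3],
    [[-0.05, -0.16, -0.095], 0, -0.3],
    [[-0.065, -0.22, -0.095], 0, -0.3]
  ]
}}

```text
time: 17.65
tool_pos: [0.4238, -0.2348, 0.1574]
ee_rot: [3.139, 0.002, 1.571]
wrist_force: [-0.8, -0.7, 0.2]
width: 0.0611
finger_force: 0.0
```

>>> {"api": "carry_out", "payload": {
  "steps": [
    [[-0.007, -0.043, 0], 0, -0.3],
    [[-0.007, -0.043, 0], 0, -0.3],
    [[-0.007, -0.043, 0.03], 0, -0.3],
    [[-0.007, -0.043, 0.06], 0, -0.3],
    [[-0.007, -0.043, 0.06], 0, -0.3],
    [[-0.007, -0.043, 0.06], 0, -0.3]
  ]
}}

```text
time: 18.4
tool_pos: [0.3835, -0.2414, 0.0971]
ee_rot: [3.14, 0.001, 1.572]
wrist_force: [0.4, -0.4, 0.9]
width: 0.061
finger_force: 0.0
```

```bash
python3 - <<'E'
from bench import robot
import cv2
cv2.imwrite("pics/s2.png",cv2.resize(robot.snapshot("scene")["image"][:,:,::-1],(800,600)))
E
```

```text
(no output)
```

View pics/s2.png

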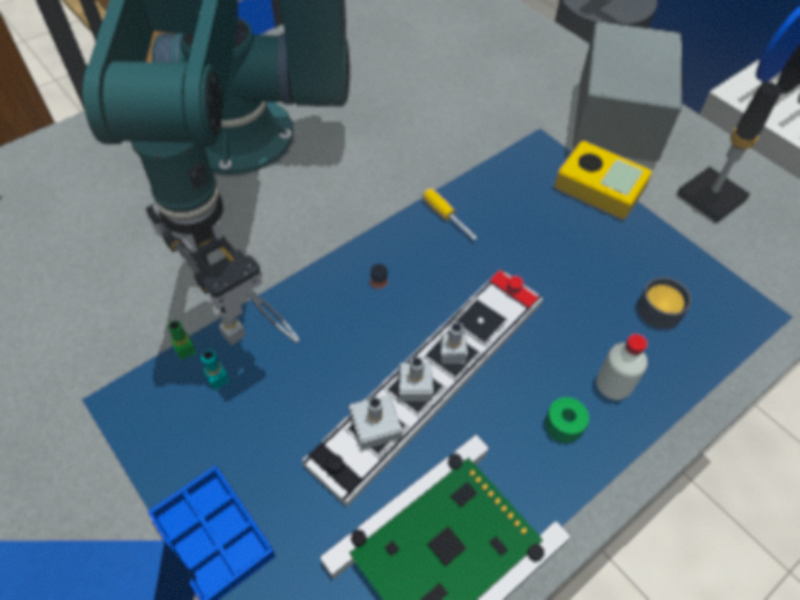

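The three placed nozzles stand upright at (376,415), (416,378) and (453,343), and the gripper is over the tiny steel one (231,325), clear of the decoys. I grip it.

>>> {"api": "carry_out", "payload": {
  "steps": [
    [[0, 0, 0.03], 0, -0.3],
    [[0, 0, 0.05], 0, -0.3],
    [[0, 0, 0.058], 0, -0.3],
    [[0, 0, 0.058], 0, -0.3],
    [[0, 0, 0.058], 0, 1],
    [[0, 0, 0.058], 0, 1],
    [[0, 0, 0.058], 0, 1],
    [[0, 0, 0.058], 0, 1],
    [[0, 0, 0.058], 0, 1]
  ]
}}

```text
time: 19.58
tool_pos: [0.3821, -0.2409, 0.0374]
ee_rot: [-3.142, -0.0, 1.571]
wrist_force: [0.1, 0.9, -0.4]
width: 0.0195
finger_force: 30.0
```

>>> {"api": "carry_out", "payload": {
  "steps": [
    [[0, 0, -0.03], 0, 1],
    [[0, 0, -0.075], 0, 1],
    [[0, 0, -0.117], 0, 1],
    [[0.04, 0, -0.117], 0, 1],
    [[0.09, 0.01, -0.117], 0, 1],
    [[0.14, 0.03, -0.117], 0, 1],
    [[0.19, 0.06, -0.117], 0, 1],
    [[0.24, 0.1, -0.117], 0, 1],
    [[0.28, 0.13, -0.117], 0, 1],
    [[0.304, 0.16, -0.117], 0, 1]
  ]
}}

```text
time: 20.82
tool_pos: [0.5427, 0.0654, 0.1542]
ee_rot: [-3.141, -0.0, 1.574]
wrist_force: [0.5, -0.7, -0.5]
width: 0.0193
finger_force: 30.0
```

>>> {"api": "carry_out", "payload": {
  "steps": [
    [[0, 0.04, 0], 0, 1],
    [[0.0005, 0.0645, 0], 0, 1],
    [[0.0005, 0.0645, 0], 0, 1],
    [[0.0005, 0.0645, 0], 0, 1],
    [[0.0005, 0.0645, 0], 0, 1]
  ]
}}

```text
time: 21.45
tool_pos: [0.6057, 0.0635, 0.1548]
ee_rot: [-3.142, -0.0, 1.571]
wrist_force: [0.5, 0.4, -0.5]
width: 0.0195
finger_force: 30.0
```

>>> {"api": "carry_out", "payload": {
  "steps": [
    [[0, 0, 0.04], 0, 1],
    [[0, 0, 0.07], 0, 1],
    [[0, 0, 0.085], 0, 1],
    [[0, 0, 0.09], 0, 1],
    [[0, 0, 0.094], 0, 1],
    [[0, 0, 0.094], 0, 1],
    [[0, 0, 0.094], 0, 1],
    [[0, 0, 0.094], 0, 1],
    [[0, 0, 0.094], 0, 1]
  ]
}}

```text
time: 22.58
tool_pos: [0.6067, 0.0636, 0.0608]
ee_rot: [3.141, -0.0, 1.571]
wrist_force: [0.1, 0.7, 0.1]
width: 0.0195
finger_force: 30.0
```

>>> {"api": "carry_out", "payload": {
  "steps": [
    [[0, 0, 0], 0, -0.3],
    [[0, 0, 0], 0, -0.3],
    [[0, 0, 0], 0, -0.3],
    [[0, 0, -0.02], 0, -0.3],
    [[0, 0, -0.06], 0, -0.3],
    [[0, 0, -0.1], 0, -0.3],
    [[0, -0.05, -0.12], 0, -0.3],
    [[0, -0.1, -0.12], 0, -0.3],
    [[0, -0.16, -0.12], 0, -0.3],
    [[0, -0.2, -0.12], 0, -0.3]
  ]
}}

```text
time: 23.82
tool_pos: [0.4044, 0.0636, 0.1807]
ee_rot: [3.141, -0.0, 1.571]
wrist_force: [-1.4, 0.1, 0.8]
width: 0.0615
finger_force: 0.0
```

>>> {"api": "carry_out", "payload": {
  "steps": [
    [[0.05, -0.05, 0], 0, -0.3],
    [[0.1, -0.08, 0], 0, -0.3],
    [[0.15, -0.08, 0], 0, -0.3],
    [[0.15, -0.08, 0], 0, -0.3],
    [[0.15, -0.08, 0], 0, -0.3],
    [[0.15, -0.08, 0], 0, -0.3]
  ]
}}

```text
time: 24.58
tool_pos: [0.3269, 0.2124, 0.1804]
ee_rot: [-3.142, 0.0, 1.569]
wrist_force: [0.4, 0.3, 0.1]
width: 0.0613
finger_force: 0.0
```

```bash
python3 - <<'E'
from bench import robot
from h import *
P0=[(.6065,.0635),(.623,-.0094),(.633,-.0882),(.6462,-.1688)]
for n in("top","scene"):
    s=robot.snapshot(n);P=cloud(s)
    cv2.imwrite(f"pics/{n}9.png",cv2.resize(s["image"][:,:,::-1],(800,600)))
    for p in P0:
        m=(np.hypot(P[...,0]-p[0],P[...,1]-p[1])<.035)&(P[...,2]>.085)&(P[...,2]<.1)
        r=cv2.minAreaRect(P[m][:,:2].astype(np.float32)*1000)
        print(n,p,m.sum(),np.round(r[0],1),P[m][:,2].mean().round(4))
E
```

```text
top (0.6065, 0.0635) 79 [607.1  63.6] 0.0936
top (0.623, -0.0094) 77 [623.8  -8.2] 0.0937
top (0.633, -0.0882) 76 [632.9 -86.4] 0.0933
top (0.6462, -0.1688) 78 [ 645.6 -167.3] 0.0936
scene (0.6065, 0.0635) 65 [606.1  61.6] 0.0913
scene (0.623, -0.0094) 68 [622.7 -10.2] 0.0917
scene (0.633, -0.0882) 71 [631.7 -88.5] 0.0919
scene (0.6462, -0.1688) 80 [ 643.8 -170. ] 0.0922
```

View pics/scene9.png

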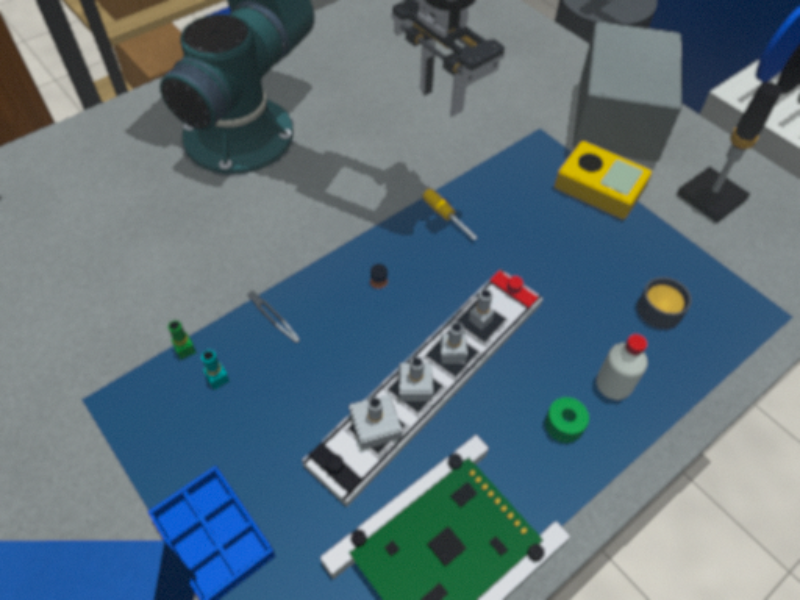

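All four stand centred within about 2 mm of their pads. From the red clamp the order is tiny (483,310), small (453,343), medium (416,378), large (376,415).

```bash
python3 -c "
from bench import robot
print(robot.close_job())"
```

```text
the job is handed in; nothing more can be done
None
```

The job is handed in at about 25 s: all four nozzles stand upright on the rail, smallest to largest from the red clamp, each measured within about 2 mm of its pad's centre; no verdict was returned.

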